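# Finish the sleeve pyramid on the packing bench

### The arm

A 7-joint arm with a two-finger parallel gripper is mounted at the origin on the work surface. World frame = base frame: x ahead of the robot, y to its left, z up, the work surface at z = 0. Lengths are in m, angles in rad, forces in N, time in s.
With the tool pointing down it reaches from about 0.425 to 0.875 m from the base axis. Payload 4.7 kg.
Tool frame: the origin (TCP) lies between the finger pads; the fingertips stand 11 mm ahead of it and the grasp point (between the pads) lies 8 mm behind it; z points along the fingers, y is the line along which they close (so a half turn about z gives the same grasp; the last joint's range is limited). The gripper opens to 87 mm and grips with 3 to 60 N. Pads are 19 mm wide; open, the fingers measure 117 mm over their backs; the gripper's body (75 mm by 190 mm) begins 51 mm behind the grasp point.
Start: joints at [-1.184, 0.321, -0.07, 1.45, 0.023, 1.371, -0.057], TCP at [0.237, 0.605, 0.234] pointing down, gripper open.
Joint ranges: [-2.86, 2.86], [-0.3, 2.09], [-1.38, 1.24], [0.06, 2.45], [-1.56, 4.7], [0.09, 2.05], [-2.69, 2.69]. Speed limits (rad/s): [2.57, 2.57, 3.14, 3.14, 3.14, 3.14, 3.14].

### API

Orientations are given as a rotation vector (axis times angle).
In Python, from bench import ctrl gives the robot as it stands. The module is installed in compiled form; this text tells all that it offers.
- The arm moves only by the shell command python3 -m inch 'ROWS' [FORCE]. ROWS is JSON, a list of rows, each an object with "slide": the shift along the tool's x, y, z scaled (see below), a list of three; "angular": the turn, a rotation vector about the tool's x, y, z scaled (see below), a list of three; "claw": the opening, from -1 (shut) to 1 (fully open). In form: [{"slide": [tx, ty, tz], "angular": [rx, ry, rz], "claw": claw}, ...]. A call has 1 to 10 rows; each row is the pose to reach, as a shift and turn from the pose commanded when the call began, along the tool's axes at that moment; what a row does not reach only later rows make up. The controller multiplies each number of a shift by 0.25 m and each number of a turn by 30 degrees. A row lasts 1/10 s, in which the tool goes at most 50 mm and 8.59 degrees, less where a joint would pass 70% of its speed; a pose out of reach is approached as far as the arm can. A call with a number of a shift or a turn outside -1 to 1 is refused whole. A call with a gripper value outside its range is refused whole. The fingers move at their own pace and stop on an object; FORCE is the grip in N (left out, the last holds). Time passes only in rows, so rows that repeat a pose let the fingers close. It gives the time, the measured TCP pose, the force, the opening and the grip force at its end, in the units of the state.
- ctrl.get_state(): the state, without advancing time (a new reading comes with each control period).
- ctrl.get_image(name): name is "scene" or "top" or "wrist"; returns a dict with "color" (420x560x3 uint8, red, green, blue), "depth" (420x560 float32, m along the optical axis (not along the pixel's ray), 0 where there is no reading), "camera_matrix" (3x3 intrinsics, pixels), "extrinsics" (4x4, takes a point from camera to world coordinates); the wrist camera has in their place "tool_from_camera" (4x4, takes a point from camera to tool coordinates, whose origin is the TCP and whose axes are the flange's). Camera axes: x right, y up, looking along -z (the intrinsics and any distortion apply to the point x, -y, -z); pixel columns grow to the right and rows downward; lengths in m; the calibration is good to about 2 mm. A picture is of the moment at which its call begins: read the wrist's pose just before it.
- ctrl.close_job(): hands the job in; it is judged then, once.
Trained networks look in the newest picture that a camera, given by its name, has taken for a name from the list of things; names that differ only in an ending like _2 or _b are one class to them, and where a whole thing is asked for, a point or a joint stands for the part that bears it (a point fixed in the world has none). Each returns a list of dicts, best first, with "confidence" (0 to 1); they miss things now and then, are a little off and sometimes report something else, mostly with a low value. They report only what shows in the picture. A call takes as long as a camera call. They do not tell look-alikes from the thing itself.
- ctrl.find_in(query, camera): "bbox" ([centre column, centre row, width, height] in pixels, round what is visible of it).
- ctrl.outline_of(query, camera): "mask" (420x560 bool, what is visible of it) and "bbox" ([centre column, centre row, width, height] in pixels, round what is visible of it).
The state is a dict: "time": time; "joint_positions": joint angles; "qd": joint speeds; "joint_torque": joint torques, N m; "position": TCP position; "tool_rot": TCP orientation; "ft_force": force on the tool from outside, world axes, zero at the start; "torque": the same for the moment, N m; "grip_width": opening from 0.0 (shut) to 1.0 (fully open); "grip_force": force on a finger pad.
Only numpy, scipy, OpenCV 4.12 (cv2) and the standard library are available. Lean on these libraries where they do the work, as an engineer would, in place of code of your own. Each camera call takes 0.05 s, during which the arm holds its last target. There are 200 camera calls.

### The job

Finish the pyramid of steel sleeves in the cradle with the two sleeves waiting in the sloping chute: saddle one in the empty place of the second layer, then the other on top, both lying along the others with their ends lined up, and let go. Set them down gently, do not drop them; leave the sleeves already stacked where they are and do not disturb the other things on the bench.

Things in the scene. Friction and masses are not known exactly. Their poses are not given: they have to be found in the camera images.
- cradle: Grey steel cradle screwed to the bench, left or right of the chute. Origin: centre of its underside, on the bench. Sleeves lie along its x, the bottom row of three runs along its y. Floor strip 10 mm thick and 44 mm wide in x, so the sleeves' end faces overhang it 5 mm each side, free; cheeks 36 mm high at y = -74 and +74 mm; 186 mm overall in y.
- gap (a point): The empty place in the second layer: the point where the centre of a sleeve saddled between base_2 and base_3 belongs, at y = -23 mm, 73 mm above the bench. Axes as the cradle's.
- apex (a point): The top of the pyramid: where the centre of the last sleeve belongs, at y = 0, 112 mm above the bench, saddled between mid and the sleeve at gap. Axes as the cradle's.
- chute: Fixed two-lane aluminium chute, floor sloping 32 degrees, low end at its -x (to the robot). Origin on the bench, 46 mm under the floor. Lanes 49 mm wide at y = +27, -27 mm; walls 38 mm above the floor, so a sleeve's end faces can be gripped but not its sides. Lip at the low end only 6 mm high; floor and walls go on 8 mm past the sleeve's low end, 47 mm past its high end; top corner at 120 mm.
- sleeve_a: Plain steel sleeve, a cylinder 46 mm in diameter, 55 mm long, a dark bore in each end face, about 0.35 kg. Origin at its centre, x along its axis (may be rolled about x). Starts in the chute's lane at +y, lying along the slope against the lip, its axis 32 degrees from level (+x end high).
- sleeve_b: Plain steel sleeve, a cylinder 46 mm in diameter, 55 mm long, a dark bore in each end face, about 0.35 kg. Origin at its centre, x along its axis (may be rolled about x). Starts in the chute's lane at -y, lying like sleeve_a.
- base_1: Plain steel sleeve, a cylinder 46 mm in diameter, 55 mm long, a dark bore in each end face, about 0.35 kg. Origin at its centre, x along its axis (may be rolled about x). Bottom row, at cradle y = +46 mm.
- base_2: Plain steel sleeve, a cylinder 46 mm in diameter, 55 mm long, a dark bore in each end face, about 0.35 kg. Origin at its centre, x along its axis (may be rolled about x). Bottom row, the middle one.
- base_3: Plain steel sleeve, a cylinder 46 mm in diameter, 55 mm long, a dark bore in each end face, about 0.35 kg. Origin at its centre, x along its axis (may be rolled about x). Bottom row, at cradle y = -46 mm.
- mid: Plain steel sleeve, a cylinder 46 mm in diameter, 55 mm long, a dark bore in each end face, about 0.35 kg. Origin at its centre, x along its axis (may be rolled about x). The one already saddled in the second layer, between base_1 and base_2, at cradle y = +23 mm. Neighbours in a layer touch, so there is no room for a finger between them; the end faces are free.
- short_bush: Low bystander, not part of the job: a smaller steel bush standing on end, 30 mm in diameter, 35 mm high. Origin under its centre.
- washer: Low bystander, not part of the job: a flat steel washer, 44 mm across, 5 mm thick. Origin under its centre.
- bolt: Low bystander, not part of the job: a dark hex bolt lying down, head 24 mm across, 78 mm long. Origin under where head and shank meet; shank along x.
- screwdriver: Low bystander, not part of the job: a screwdriver lying along its x, handle to -x, on the robot's side of the bench.
- tape_roll: Low bystander, not part of the job: a roll of yellow tape lying flat, 90 mm across, 30 mm high. Origin under its centre.
- carton: Bystander, not part of the job: a closed carton 100 x 150 x 75 mm (x, y, height). Origin under its centre.
- grease_tin: Bystander, not part of the job: an upright tin 70 mm in diameter, 100 mm high. Origin under its centre.
There are look-alikes about, which are no part of the job. Leave any red look-alike of the sleeve_a alone.

How it is judged:
By the outcome, as a careful person would: the job done as asked, in the order asked, and still so for the second after the job is handed in, with the robot touching nothing.
It also fails if it takes over 48 s, if anything falls off the work surface, if the arm or the gripper's body presses on something with over 40 N, if the wrist force passes 120 N, or if a joint passes its speed limit or range.

## Working session

There is one attempt and no reset: what is moved stays moved. The work goes in short steps, Python scripts to look and compute and a shell command to move; the robot and the scene stay as the last step left them, time stands still between calls to the robot, and variables do not carry over. Pictures are saved under pics/ and viewed, at most 10 in all, crops included, and the job is handed in when it is done.

```bash
mkdir -p pics
python3 - <<'E'
from bench import ctrl
import cv2,numpy as np
s=ctrl.get_state();print(s)
for n in("scene","top"):
    im=ctrl.get_image(n);cv2.imwrite(f"pics/{n}0.png",im["color"][:,:,::-1]);np.savez(f"{n}0.npz",**im)
    print(n,im["camera_matrix"],im["extrinsics"])
    for q in("cradle","chute","sleeve_a"):
        print(q,[(np.round(d["bbox"]).tolist(),round(d["confidence"],2)) for d in ctrl.find_in(q,n)])
E
```

```text
{'time': 0.0, 'joint_positions': array([-1.18389133,  0.32181041, -0.0700601 ,  1.45168559,  0.02262266,
        1.37077975, -0.05690422]), 'qd': array([-0.00082023,  0.00065355,  0.00026816, -0.00122368,  0.00024346,
       -0.00046131, -0.00053936]), 'joint_torque': array([-6.13786688e-05, -4.91290069e+01, -4.03837077e-01, -3.12521124e+01,
       -6.36851834e-02,  4.37316787e-02,  1.98548432e-04]), 'position': array([0.23662253, 0.60482982, 0.23246416]), 'tool_rot': array([-5.82161569e-01, -3.08695185e+00,  2.95821292e-03]), 'ft_force': array([-0.70739468, -0.84952507, -0.8253185 ]), 'torque': array([-0.00608697,  0.00080748, -0.00324523]), 'grip_force': 0.0, 'grip_width': 0.9990205881621587}
scene [[397.14576001   0.         282.0203819 ]
 [  0.         397.14576001 207.27613485]
 [  0.           0.           1.        ]] [[-0.19889362 -0.63053257  0.75024663  1.19324723]
 [ 0.97988929 -0.14050308  0.14168935  0.1478931 ]
 [ 0.01607222  0.76333974  0.64579728  0.63610558]
 [ 0.          0.          0.          1.        ]]
cradle [([189.0, 206.0, 83.0, 23.0], 0.62)]
chute [([357.0
[... 194 characters left out ...]
.0, 42.0, 27.0], 0.58)]
top [[472.65532586   0.         278.67588261]
 [  0.         472.65532586 204.02088179]
 [  0.           0.           1.        ]] [[ 4.22871900e-04  9.99249105e-01 -3.87433558e-02  5.13917066e-01]
 [-9.99963236e-01  7.54351805e-04  8.54156812e-03  2.35155664e-02]
 [ 8.56438041e-03  3.87383194e-02  9.99212687e-01  9.57693736e-01]
 [ 0.00000000e+00  0.00000000e+00  0.00000000e+00  1.00000000e+00]]
cradle [([399.0, 109.0, 52.0, 49.0], 0.72), ([394.0, 220.0, 99.0, 40.0], 0.65)]
chute [([186.0, 174.0, 80.0, 84.0], 0.75)]
sleeve_a [([208.0, 184.0, 32.0, 36.0], 0.97), ([114.0, 171.0, 41.0, 37.0], 0.66), ([250.0, 272.0, 30.0, 32.0], 0.61), ([181.0, 192.0, 31.0, 37.0], 0.59)]
```

View pics/scene0.png

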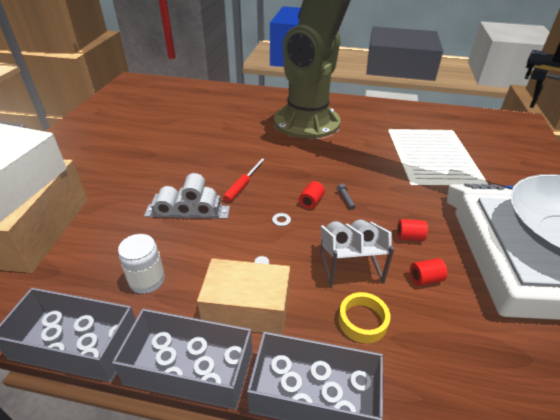

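View pics/top0.png

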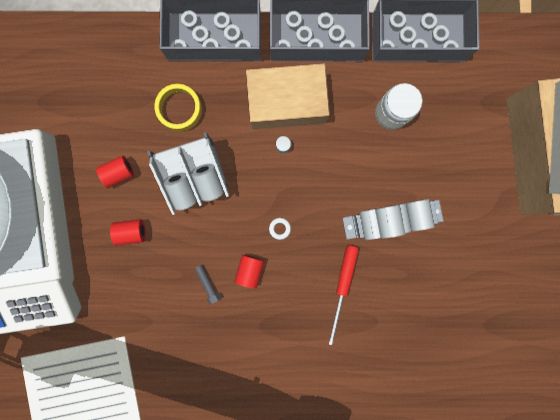

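Scene: chute with its two sleeves at top-picture pixels (180,192) and (208,183). The cradle is at (393,220), with mid on the +y (left) side. The red look-alikes lie outside the chute. Next I fit the cylinders to the depth.

```bash
cat > h.py <<'E'
import numpy as np,cv2
from scipy.optimize import least_squares
from scipy.spatial.transform import Rotation as R
def cloud(im,T=None):
    d=im["depth"];K=im["camera_matrix"];T=im["extrinsics"] if T is None else T
    v,u=np.mgrid[:420,:560]
    p=np.stack([(u-K[0,2])/K[0,0]*d,-(v-K[1,2])/K[1,1]*d,-d],-1)
    p=p@T[:3,:3].T+T[:3,3];p[d<=0]=np.nan
    return p
def cyl(p,c,a,r=.023,h=.0275):
    q=p-c;x=q@a;rad=np.sqrt(np.maximum((q*q).sum(-1)-x*x,1e-12))
    dx,dr=abs(x)-h,rad-r
    return np.minimum(np.maximum(dx,dr),0)+np.hypot(np.maximum(dx,0),np.maximum(dr,0))
def yawm(y):return R.from_euler('z',y).as_matrix()
OFF=np.array([[0,.046,.033],[0,0,.033],[0,-.046,.033],[0,.023,.0728]])
def cradle_res(v,p,off=OFF):
    M=yawm(v[2]);D=[cyl(p,np.array([v[0],v[1],v[3]])+M@o,M[:,0]) for o in off]
    return np.min(D,0)
def chute_axis(y,t=np.radians(32)):return yawm(y)@np.array([np.cos(t),0,np.sin(t)])
E
python3 - <<'E'
from h import *
ims={n:dict(np.load(n+"0.npz")) for n in("scene","top")}
P={n:cloud(ims[n]) for n in ims}
t=P["top"]
for u,v in[(393,220),(180,192),(208,183),(280,260),(165,315),(420,160),(175,178),(203,169)]:print((u,v),np.round(t[v,u],4))
def fit(f,x0,pts):
    r=least_squares(f,x0,args=(pts,),loss="soft_l1",f_scale=.002);e=f(r.x,pts);return np.round(r.x,4),len(pts),np.round(np.median(abs(e)),4),np.round((abs(e)<.003).mean(),2)
c0=t[220,393]
for sets in(["top"],["scene"],["top","scene"]):
    pts=np.concatenate([P[n].reshape(-1,3) for n in sets]);pts=pts[np.isfinite(pts).all(1)]
    a=pts[(np.hypot(*(pts-c0)[:,:2].T)<.09)&(pts[:,2]>.042)]
    for y0 in(.2,-.1):print("cradle",sets,fit(cradle_res,[c0[0],c0[1],y0,0],a))
    m=[]
    s1,s2=t[192,180],t[183,208]
    def f(v,p):
        ax=chute_axis(v[3]);lat=yawm(v[3])[:,1]
        return np.minimum(cyl(p,v[:3]+.027*lat,ax),cyl(p,v[:3]-.027*lat,ax))
    c=(s1+s2)/2-[0,0,.02]
    b=pts[(np.linalg.norm(pts-c,axis=1)<.065)&(pts[:,2]>.03)]
    # drop wall points: keep points close to one of the initial cylinders
    x=np.r_[c,.3]
    for k in(.02,.008,.004):
        bb=b[abs(f(x,b))<k];x,*st=fit(f,x,bb)
    print("chute",sets,x,st)
E
```

```text
(393, 220) [ 0.5183 -0.1924  0.0969]
(180, 192) [0.5696 0.1975 0.0887]
(208, 183) [0.5864 0.1465 0.087 ]
(280, 260) [ 0.4378  0.0126 -0.0017]
(165, 315) [ 0.3276  0.2438 -0.0026]
(420, 160) [ 0.6415 -0.2739 -0.0029]
(175, 178) [0.5963 0.2089 0.0795]
(203, 169) [0.6134 0.1573 0.077 ]
cradle ['top'] (array([ 5.199e-01, -2.147e-01,  1.791e-01, -1.000e-04]), 1950, np.float64(0.0008), np.float64(0.97))
cradle ['top'] (array([ 5.199e-01, -2.147e-01,  1.786e-01, -1.000e-04]), 1950, np.float64(0.0008), np.float64(0.97))
chute ['top'] [0.5815 0.1778 0.065  0.3195] [1845, np.float64(0.0008), np.float64(0.97)]
cradle ['scene'] (array([ 0.5203, -0.2123,  0.1818,  0.    ]), 1243, np.float64(0.0007), np.float64(0.99))
cradle ['scene'] (array([ 0.5203, -0.2123,  0.1818,  0.    ]), 1243, np.float64(0.0007), np.float64(0.99))
chute ['scene'] [0.5846 0.1744 0.0643 0.3264] [994, np.float64(0.0013), np.float64(0.89)]
cradle ['top', 'scene'] (array([ 0.5206, -0.2139,  0.1823, -0.    ]), 3193, np.float64(0.0009), np.float64(0.98))
cradle ['top', 'scene'] (array([ 0.5206, -0.2139,  0.1823, -0.    ]), 3193, np.float64(0.0009), np.float64(0.98))
chute ['top', 'scene'] [0.582  0.1782 0.0652 0.3201] [2778, np.float64(0.0009), np.float64(0.97)]
```

```bash
cat >> h.py <<'E'
CH=np.array([.582,.178,.0652]);CY=.320
CR=np.array([.5205,-.2138,0]);CRY=.182
def chuteR(tilt=32):
    t=np.radians(tilt);y=yawm(CY)@[np.cos(t),0,np.sin(t)];z=yawm(CY)@[np.sin(t),0,-np.cos(t)]
    return np.stack([np.cross(y,z),y,z],1)
def downR(yaw):
    y=np.array([np.cos(yaw),np.sin(yaw),0]);z=np.array([0,0,-1.]);return np.stack([np.cross(y,z),y,z],1)
def chute_pick(side,up=0,above=.006):  # TCP for grasp, above = grasp point over the axis along slope normal
    M=chuteR();c=CH+side*.027*yawm(CY)[:,1]
    return c-M[:,2]*(above+up)+M[:,2]*.008, M
def cradle_place(y,z,up=0,above=.006):
    return CR+yawm(CRY)@[0,y,z]+[0,0,up+above-.008], downR(CRY)
def plan(p,M,s=None):
    from bench import ctrl
    s=s or ctrl.get_state();T=R.from_rotvec(s["tool_rot"]).as_matrix()
    d=T.T@(p-s["position"]);w=R.from_matrix(T.T@M).as_rotvec()
    print("slide",np.round(d/.25,3).tolist(),"ang",np.round(np.degrees(w)/30,3).tolist(),"mm",np.round(d*1000,1),"t",s["time"])
E
python3 - <<'E'
from h import *
p,M=chute_pick(1,.12);print(p)
plan(p,M);plan(p+[0,0,.03],downR(CY))
E
```

```text
[0.51415056 0.18395936 0.16526968]
slide [-1.647, -1.165, 0.273] ang [-0.997, -0.468, 1.632] mm [-411.8 -291.4   68.2] t 0.4
slide [-1.647, -1.166, 0.153] ang [-0.0, 0.0, 1.677] mm [-411.8 -291.4   38.2] t 0.4
```

```bash
python3 -m inch '[{"slide":[-0.2,-0.14,0.02],"angular":[0,0,0.2],"claw":1},{"slide":[-0.4,-0.28,0.04],"angular":[0,0,0.4],"claw":1},{"slide":[-0.6,-0.42,0.06],"angular":[0,0,0.6],"claw":1},{"slide":[-0.82,-0.58,0.08],"angular":[0,0,0.84],"claw":1},{"slide":[-0.82,-0.58,0.08],"angular":[0,0,0.84],"claw":1},{"slide":[-0.82,-0.58,0.08],"angular":[0,0,0.84],"claw":1},{"slide":[-0.82,-0.58,0.08],"angular":[0,0,0.84],"claw":1}]'
python3 -c "
from h import *
p,M=chute_pick(1,.12);plan(p,M)"
```

```text
time: 1.1
position: [0.3759, 0.3945, 0.2139]
tool_rot: [-1.247, -2.883, -0.001]
ft_force: [-0.7, 0.4, -0.3]
grip_width: 1.001
grip_force: 0.0
slide [-0.992, -0.174, 0.194] ang [-1.049, -0.233, 0.808] mm [-248.1  -43.5   48.5] t 1.1
```

```bash
python3 -m inch '[{"slide":[-0.2,-0.03,0.0],"angular":[-0.2,-0.05,0.16],"claw":1},{"slide":[-0.4,-0.07,0.02],"angular":[-0.4,-0.1,0.32],"claw":1},{"slide":[-0.6,-0.1,0.06],"angular":[-0.6,-0.14,0.48],"claw":1},{"slide":[-0.8,-0.14,0.12],"angular":[-0.8,-0.18,0.64],"claw":1},{"slide":[-0.99,-0.17,0.19],"angular":[-1,-0.23,0.8],"claw":1},{"slide":[-0.99,-0.17,0.19],"angular":[-1,-0.23,0.8],"claw":1},{"slide":[-0.99,-0.17,0.19],"angular":[-1,-0.23,0.8],"claw":1},{"slide":[-0.99,-0.17,0.19],"angular":[-1,-0.23,0.8],"claw":1}]'
cat > look.py <<'E'
import sys;from h import *;from bench import ctrl
n=sys.argv[1]
s=ctrl.get_state();im=ctrl.get_image("wrist")
T=np.eye(4);T[:3,:3]=R.from_rotvec(s["tool_rot"]).as_matrix();T[:3,3]=s["position"]
W=cloud(im,T@im["tool_from_camera"]);np.save(n+".npy",W)
cv2.imwrite(f"pics/{n}.png",im["color"][:,:,::-1])
E
python3 look.py w1
python3 - <<'E'
from h import *
p,M=chute_pick(1,.12);plan(p,M);plan(*chute_pick(1))
pts=np.load("w1.npy").reshape(-1,3);pts=pts[np.isfinite(pts).all(1)]
def f(v,p):
    ax=chute_axis(v[3]);lat=yawm(v[3])[:,1]
    return np.minimum(cyl(p,v[:3]+.027*lat,ax),cyl(p,v[:3]-.027*lat,ax))
x=np.r_[CH,CY]
for k in(.015,.008,.004):
    b=pts[abs(f(x,pts))<k];x=least_squares(f,x,args=(b,),loss="soft_l1",f_scale=.002).x
print(x,len(b),np.median(abs(f(x,b))))
E
```

```text
time: 1.9
position: [0.5148, 0.1895, 0.1679]
tool_rot: [1.603, 2.249, 0.612]
ft_force: [0.3, 0.9, 0.5]
grip_width: 1.0
grip_force: 0.0
slide [-0.021, -0.015, 0.004] ang [-0.043, -0.002, 0.024] mm [-5.2 -3.7  1.1] t 1.95
slide [-0.022, -0.004, 0.484] ang [-0.043, -0.002, 0.024] mm [ -5.4  -1.  121. ] t 1.95
[0.58556461 0.17955937 0.06756712 0.31953313] 4765 0.0004931525078279153
```

View pics/w1.png

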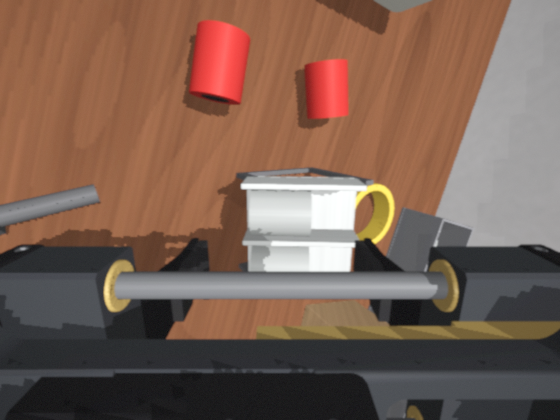

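The wrist view shows the chute sleeves at (282,212) and (280,258), and the fit agrees laterally to under 1 mm. I'll go closer and recheck once the arm has settled.

```bash
python3 -m inch '[{"slide":[-0.02,-0.01,0.06],"angular":[-0.04,0,0.024],"claw":1},{"slide":[-0.02,-0.006,0.14],"angular":[-0.04,0,0.024],"claw":1},{"slide":[-0.02,-0.003,0.2],"angular":[-0.04,0,0.024],"claw":1},{"slide":[-0.02,-0.003,0.2],"angular":[-0.04,0,0.024],"claw":1},{"slide":[-0.02,-0.003,0.2],"angular":[-0.04,0,0.024],"claw":1},{"slide":[-0.02,-0.003,0.2],"angular":[-0.04,0,0.024],"claw":1}]'
python3 look.py w2
cat > fitch.py <<'E'
import sys;from h import *
pts=np.load(sys.argv[1]+".npy").reshape(-1,3);pts=pts[np.isfinite(pts).all(1)]
S=[int(a) for a in sys.argv[2].split(",")]
def f(v,p):
    ax=chute_axis(v[3]);lat=yawm(v[3])[:,1]
    return np.min([cyl(p,v[:3]+s*.027*lat,ax) for s in S],0)
x=np.r_[CH,CY]
for k in(.012,.008,.004):
    b=pts[abs(f(x,pts))<k];x=least_squares(f,x,args=(b,),loss="soft_l1",f_scale=.002).x
print(x,len(b),np.median(abs(f(x,b))))
E
python3 fitch.py w2 1,-1; python3 -c "
from h import *
plan(*chute_pick(1))"
```

```text
time: 2.55
position: [0.5397, 0.191, 0.124]
tool_rot: [1.61, 2.225, 0.636]
ft_force: [0.6, 0.2, -0.2]
grip_width: 1.0
grip_force: 0.0
[0.58442585 0.17862642 0.06693414 0.31943756] 6913 0.0007120795774217085
slide [0.007, -0.001, 0.284] ang [-0.005, 0.0, -0.005] mm [ 1.7 -0.3 71. ] t 2.6
```

```bash
python3 -m inch '[{"slide":[0.006,0.005,0.08],"angular":[0,0,0],"claw":1},{"slide":[0.006,0.005,0.16],"angular":[0,0,0],"claw":1},{"slide":[0.006,0.005,0.22],"angular":[0,0,0],"claw":1},{"slide":[0.006,0.005,0.26],"angular":[0,0,0],"claw":1},{"slide":[0.006,0.005,0.284],"angular":[0,0,0],"claw":1},{"slide":[0.006,0.005,0.284],"angular":[0,0,0],"claw":1},{"slide":[0.006,0.005,0.284],"angular":[0,0,0],"claw":1},{"slide":[0.006,0.005,0.284],"angular":[0,0,0],"claw":1}]'; python3 -c "
from h import *
plan(*chute_pick(1))"
```

```text
time: 3.4
position: [0.5756, 0.2033, 0.0638]
tool_rot: [1.612, 2.224, 0.635]
ft_force: [0.1, 0.3, -0.2]
grip_width: 1.003
grip_force: 0.0
slide [0.004, -0.003, -0.001] ang [-0.006, 0.001, -0.006] mm [ 0.9 -0.9 -0.2] t 3.4
```

```bash
python3 -m inch '[{"slide":[0.004,0,0],"angular":[0,0,0],"claw":0.5},{"slide":[0.004,0,0],"angular":[0,0,0],"claw":0.4},{"slide":[0.004,0,0],"angular":[0,0,0],"claw":0.3},{"slide":[0.004,0,0],"angular":[0,0,0],"claw":0.2},{"slide":[0.004,0,0],"angular":[0,0,0],"claw":-0.2},{"slide":[0.004,0,0],"angular":[0,0,0],"claw":-1},{"slide":[0.004,0,0],"angular":[0,0,0],"claw":-1},{"slide":[0.004,0,0],"angular":[0,0,0],"claw":-1}]' 40; python3 -c "
from h import *
plan(*chute_pick(1))"
```

```text
time: 4.2
position: [0.5754, 0.2042, 0.0632]
tool_rot: [1.612, 2.224, 0.634]
ft_force: [1.1, 1.5, 0.8]
grip_width: 0.626
grip_force: 40.0
slide [0.0, -0.003, -0.003] ang [-0.007, 0.002, -0.006] mm [ 0.  -0.7 -0.7] t 4.2
```

```bash
python3 -m inch '[{"slide":[0,0,-0.03],"angular":[0,0,0],"claw":-1},{"slide":[0,0,-0.09],"angular":[0,0,0],"claw":-1},{"slide":[0,0,-0.17],"angular":[0,0,0],"claw":-1},{"slide":[0,0,-0.27],"angular":[0,0,0],"claw":-1},{"slide":[0,0,-0.37],"angular":[0,0,0],"claw":-1},{"slide":[0,0,-0.45],"angular":[0,0,0],"claw":-1},{"slide":[0,0,-0.5],"angular":[0,0,0],"claw":-1},{"slide":[0,0,-0.5],"angular":[0,0,0],"claw":-1},{"slide":[0,0,-0.5],"angular":[0,0,0],"claw":-1}]'; python3 look.py w3
python3 - <<'E'
from h import *;from bench import ctrl
s=ctrl.get_state();T=R.from_rotvec(s["tool_rot"]).as_matrix()
W=np.load("w3.npy");L=((W-s["position"])@T).reshape(-1,3)
# sleeve in tool frame: axis y; fit centre x,z
L=L[np.isfinite(L).all(1)];c=np.array([0,0,-.002])
f=lambda v,p:cyl(p,np.array([v[0],v[2],v[1]]),np.array([0,1.,0]))
x=np.array([0,-.002,0])
x=np.array([0,-.008+.006,0])
for k in(.012,.006,.004):
    b=L[(abs(f(x,L))<k)&(abs(L[:,1])<.024)];x=least_squares(f,x,args=(b,),loss="soft_l1",f_scale=.002).x
print("sleeve in tool x,z,y",x,len(b),np.median(abs(f(x,b))))
p,M=cradle_place(-.023,.073,.1);plan(p,M)
E
```

```text
time: 5.1
position: [0.5116, 0.183, 0.1678]
tool_rot: [1.614, 2.226, 0.63]
ft_force: [0.3, -0.0, -3.9]
grip_width: 0.627
grip_force: 40.0
sleeve in tool x,z,y [ 0.00081177 -0.00284329 -0.00158701] 5654 0.00029550841304122263
slide [-1.611, -0.395, -0.26] ang [1.051, -0.071, 0.25] mm [-402.6  -98.8  -64.9] t 5.15
```

View pics/w3.png

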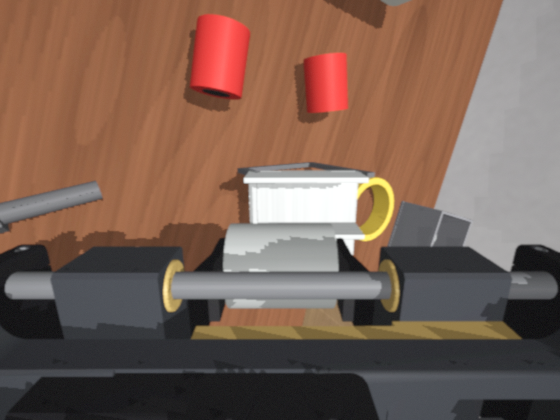

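The wrist view shows sleeve_a held squarely at (282,262), with its +y lane now empty. Carrying it across to the cradle.

```bash
python3 -m inch '[{"slide":[-0.08,-0.02,-0.03],"angular":[0.1,-0.01,0.03],"claw":-1},{"slide":[-0.2,-0.05,-0.07],"angular":[0.3,-0.02,0.07],"claw":-1},{"slide":[-0.35,-0.09,-0.11],"angular":[0.5,-0.04,0.12],"claw":-1},{"slide":[-0.52,-0.13,-0.14],"angular":[0.7,-0.05,0.17],"claw":-1},{"slide":[-0.7,-0.17,-0.15],"angular":[0.9,-0.06,0.21],"claw":-1},{"slide":[-0.86,-0.21,-0.15],"angular":[1,-0.07,0.24],"claw":-1},{"slide":[-0.95,-0.24,-0.15],"angular":[1,-0.07,0.24],"claw":-1},{"slide":[-0.95,-0.24,-0.15],"angular":[1,-0.07,0.24],"claw":-1},{"slide":[-0.95,-0.24,-0.15],"angular":[1,-0.07,0.24],"claw":-1}]'; python3 -c "
from h import *
plan(*cradle_place(-.023,.073,.1))"
```

```text
time: 6.05
position: [0.5192, -0.0647, 0.1681]
tool_rot: [1.995, 2.404, 0.035]
ft_force: [-0.3, 0.5, -3.0]
grip_width: 0.627
grip_force: 40.0
slide [-0.679, -0.105, -0.015] ang [0.053, -0.002, 0.007] mm [-169.8  -26.2   -3.7] t 6.05
```

```bash
python3 -m inch '[{"slide":[-0.08,-0.01,0],"angular":[0.05,0,0.007],"claw":-1},{"slide":[-0.22,-0.03,-0.01],"angular":[0.05,0,0.007],"claw":-1},{"slide":[-0.4,-0.06,-0.015],"angular":[0.05,0,0.007],"claw":-1},{"slide":[-0.55,-0.08,-0.015],"angular":[0.05,0,0.007],"claw":-1},{"slide":[-0.64,-0.1,-0.015],"angular":[0.05,0,0.007],"claw":-1},{"slide":[-0.68,-0.105,-0.015],"angular":[0.05,0,0.007],"claw":-1},{"slide":[-0.68,-0.105,-0.015],"angular":[0.05,0,0.007],"claw":-1},{"slide":[-0.68,-0.105,-0.015],"angular":[0.05,0,0.007],"claw":-1}]'; python3 look.py w4
cat > fitcr.py <<'E'
import sys;from h import *
W=np.load(sys.argv[1]+".npy").reshape(-1,3);W=W[np.isfinite(W).all(1)]
off=np.array(OFF)
if len(sys.argv)>2: off=np.vstack([off,[[0,-.023,.0728]]])
W=W[(W[:,2]>.04)&(W[:,2]<.105)]
x=np.r_[CR[:2],CRY,0]
for k in(.012,.008,.004):
    b=W[abs(cradle_res(x,W,off))<k];x=least_squares(cradle_res,x,args=(b,off),loss="soft_l1",f_scale=.002).x
print(np.round(x,4),len(b),np.median(abs(cradle_res(x,b,off))))
E
python3 fitcr.py w4;python3 -c "
from h import *
plan(*cradle_place(-.023,.073,.1))"
```

```text
time: 6.85
position: [0.5257, -0.2335, 0.1716]
tool_rot: [-2.005, -2.418, -0.008]
ft_force: [-0.1, -0.1, -4.0]
grip_width: 0.629
grip_force: 40.0
[ 5.203e-01 -2.129e-01  1.833e-01  1.000e-04] 7134 0.0003730122815426163
slide [-0.011, -0.007, 0.003] ang [0.007, -0.007, 0.01] mm [-2.9 -1.7  0.6] t 6.9
```

View pics/w4.png

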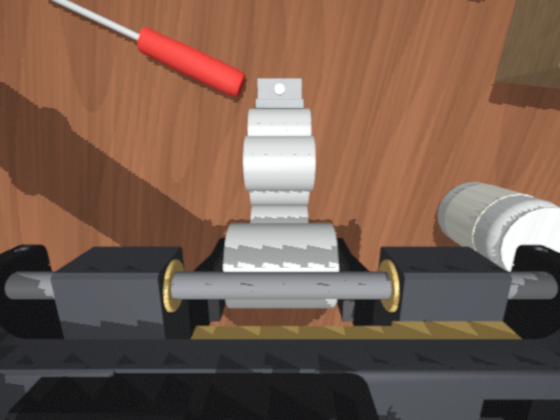

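The view shows the sleeve held over the gap, with mid at (280,163) and the base rows lined up. The wrist fit of the cradle agrees to 1 mm. I'll lower to about 4 mm above contact.

```bash
sed -i 's/^CR=.*/CR=np.array([.5204,-.2134,0]);CRY=.183/' h.py; python3 -m inch '[{"slide":[-0.011,-0.007,0.06],"angular":[0.007,-0.007,0.01],"claw":-1},{"slide":[-0.011,-0.007,0.14],"angular":[0.007,-0.007,0.01],"claw":-1},{"slide":[-0.011,-0.007,0.22],"angular":[0.007,-0.007,0.01],"claw":-1},{"slide":[-0.011,-0.007,0.29],"angular":[0.007,-0.007,0.01],"claw":-1},{"slide":[-0.011,-0.007,0.34],"angular":[0.007,-0.007,0.01],"claw":-1},{"slide":[-0.011,-0.007,0.37],"angular":[0.007,-0.007,0.01],"claw":-1},{"slide":[-0.011,-0.007,0.385],"angular":[0.007,-0.007,0.01],"claw":-1},{"slide":[-0.011,-0.007,0.385],"angular":[0.007,-0.007,0.01],"claw":-1},{"slide":[-0.011,-0.007,0.385],"angular":[0.007,-0.007,0.01],"claw":-1},{"slide":[-0.011,-0.007,0.385],"angular":[0.007,-0.007,0.01],"claw":-1}]'; python3 look.py w5; python3 fitcr.py w5; python3 -c "
from h import *
plan(*cradle_place(-.0235,.0728,.0,.0052))"
```

```text
time: 7.9
position: [0.5248, -0.2392, 0.0766]
tool_rot: [2.013, 2.408, -0.001]
ft_force: [0.1, -0.3, -3.8]
grip_width: 0.629
grip_force: 40.0
[ 5.207e-01 -2.130e-01  1.838e-01  2.000e-04] 15092 0.0003701923591245184
slide [0.01, 0.002, 0.026] ang [0.002, 0.004, -0.009] mm [2.6 0.5 6.5] t 7.95
```

```bash
python3 -m inch '[{"slide":[0.01,0.002,0],"angular":[0,0.002,-0.006],"claw":-1},{"slide":[0.01,0.002,0.006],"angular":[0,0.002,-0.006],"claw":-1},{"slide":[0.01,0.002,0.012],"angular":[0,0.002,-0.006],"claw":-1},{"slide":[0.01,0.002,0.016],"angular":[0,0.002,-0.006],"claw":-1},{"slide":[0.01,0.002,0.018],"angular":[0,0.002,-0.006],"claw":-1},{"slide":[0.01,0.002,0.018],"angular":[0,0.002,-0.006],"claw":-1},{"slide":[0.01,0.002,0.018],"angular":[0,0.002,-0.006],"claw":-1}]';  python3 -c "
from h import *
plan(*cradle_place(-.0235,.0728,.0,.0052))"; python3 -m inch '[{"slide":[0,0,0.003],"angular":[0,0,0],"claw":-1},{"slide":[0,0,0.004],"angular":[0,0,0],"claw":-1},{"slide":[0,0,0.004],"angular":[0,0,0],"claw":-1}]'; python3 -c "
from h import *
plan(*cradle_place(-.0235,.0728,.0,.0052))"
```

```text
time: 8.65
position: [0.5242, -0.2364, 0.0713]
tool_rot: [2.011, 2.413, -0.001]
ft_force: [-0.1, 0.6, -3.9]
grip_width: 0.625
grip_force: 40.0
slide [-0.001, 0.002, 0.005] ang [-0.0, 0.002, -0.003] mm [-0.2  0.4  1.3] t 8.65
time: 8.95
position: [0.5243, -0.2366, 0.0705]
tool_rot: [2.01, 2.413, -0.001]
ft_force: [0.9, 0.2, -3.1]
grip_width: 0.63
grip_force: 40.0
slide [-0.0, 0.001, 0.002] ang [0.0, 0.002, -0.003] mm [-0.   0.4  0.5] t 8.95
```

```bash
python3 -m inch '[{"slide":[0,0.001,0.002],"angular":[0,0,0],"claw":-1},{"slide":[0,0.001,0.002],"angular":[0,0,0],"claw":-1},{"slide":[0,0.001,0.002],"angular":[0,0,0],"claw":-1}]';python3 -m inch '[{"slide":[0,0,0.002],"angular":[0,0,0],"claw":-1},{"slide":[0,0,0.002],"angular":[0,0,0],"claw":-1},{"slide":[0,0,0.002],"angular":[0,0,0],"claw":-1}]'
```

```text
time: 9.25
position: [0.5244, -0.2369, 0.0703]
tool_rot: [2.011, 2.413, -0.001]
ft_force: [-0.9, -1.1, 2.7]
grip_width: 0.628
grip_force: 40.0
time: 9.55
position: [0.5245, -0.2369, 0.0702]
tool_rot: [2.011, 2.413, -0.001]
ft_force: [-3.0, -1.2, 6.2]
grip_width: 0.628
grip_force: 40.0
```

Contact reached at TCP z = 0.0702 with about 10 N and little side force. Releasing.

```bash
python3 -m inch '[{"slide":[0,0,-0.002],"angular":[0,0,0],"claw":-1},{"slide":[0,0,-0.002],"angular":[0,0,0],"claw":0.3},{"slide":[0,0,-0.002],"angular":[0,0,0],"claw":0.4},{"slide":[0,0,-0.002],"angular":[0,0,0],"claw":0.6},{"slide":[0,0,-0.002],"angular":[0,0,0],"claw":0.8},{"slide":[0,0,-0.002],"angular":[0,0,0],"claw":1},{"slide":[0,0,-0.002],"angular":[0,0,0],"claw":1},{"slide":[0,0,-0.002],"angular":[0,0,0],"claw":1}]' 10
python3 -m inch '[{"slide":[0,0,-0.04],"angular":[0,0,0],"claw":1},{"slide":[0,0,-0.12],"angular":[0,0,0],"claw":1},{"slide":[0,0,-0.24],"angular":[0,0,0],"claw":1},{"slide":[0,0,-0.36],"angular":[0,0,0],"claw":1},{"slide":[0,0,-0.46],"angular":[0,0,0],"claw":1},{"slide":[0,0,-0.5],"angular":[0,0,0],"claw":1},{"slide":[0,0,-0.5],"angular":[0,0,0],"claw":1},{"slide":[0,0,-0.5],"angular":[0,0,0],"claw":1}]'; python3 look.py w6; python3 fitcr.py w6 x;python3 - <<'E'
from h import *
W=np.load("w6.npy").reshape(-1,3);W=W[np.isfinite(W).all(1)];W=W[(W[:,2]>.062)&(W[:,2]<.11)]
M=yawm(CRY)
for o in([0,.023,.0728],[0,-.023,.0728]):
    f=lambda v,p:cyl(p,v[:3],yawm(v[3])[:,0])
    x=np.r_[CR+M@np.array(o),CRY]
    for k in(.01,.006,.004):
        b=W[abs(f(x,W))<k];x=least_squares(f,x,args=(b,),loss="soft_l1",f_scale=.002).x
    print(o,M.T@(x[:3]-CR),x[3],len(b))
plan(*chute_pick(-1,.12))
E
```

```text
time: 10.35
position: [0.5245, -0.2363, 0.0698]
tool_rot: [2.011, 2.413, -0.001]
ft_force: [0.3, -0.3, -0.5]
grip_width: 0.985
grip_force: 0.0
time: 11.15
position: [0.524, -0.2358, 0.1939]
tool_rot: [-2.01, -2.413, 0.001]
ft_force: [-0.5, 0.0, 0.0]
grip_width: 1.002
grip_force: 0.0
[ 5.203e-01 -2.130e-01  1.821e-01  1.000e-04] 7945 0.000379696362253254
[0, 0.023, 0.0728] [0.00034174 0.02322281 0.07290937] 0.18243315487645295 3574
[0, -0.023, 0.0728] [-0.00036301 -0.02285693  0.07278631] 0.18275547091262337 2946
slide [1.444, 0.296, 0.112] ang [-1.069, 0.073, -0.258] mm [361.   73.9  28.1] t 11.2
```

View pics/w6.png

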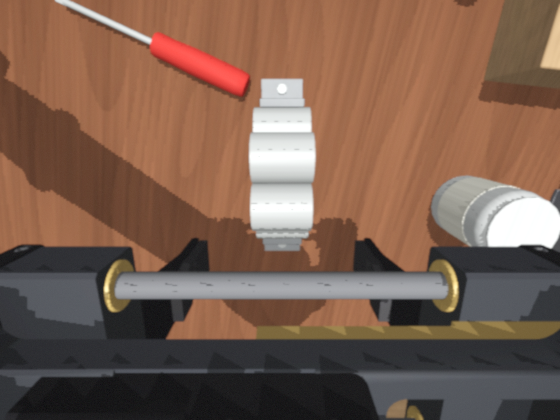

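sleeve_a is seated at (283,206) beside mid at (283,157), with its ends within 0.7 mm. Now for sleeve_b.

```bash
sed -i 's/^CH=.*/CH=np.array([.5835,.1783,.0658]);CY=.320/' h.py
python3 -m inch '[{"slide":[0.2,0.04,0],"angular":[0,0,-0.05],"claw":1},{"slide":[0.4,0.08,0],"angular":[-0.15,0.01,-0.1],"claw":1},{"slide":[0.6,0.12,0.01],"angular":[-0.35,0.03,-0.15],"claw":1},{"slide":[0.8,0.16,0.03],"angular":[-0.6,0.04,-0.2],"claw":1},{"slide":[0.98,0.2,0.06],"angular":[-0.85,0.06,-0.25],"claw":1},{"slide":[0.98,0.2,0.06],"angular":[-1,0.07,-0.25],"claw":1},{"slide":[0.98,0.2,0.06],"angular":[-1,0.07,-0.25],"claw":1},{"slide":[0.98,0.2,0.06],"angular":[-1,0.07,-0.25],"claw":1}]'
python3 -c "
from h import *
plan(*chute_pick(-1,.06))"
```

```text
time: 12.0
position: [0.5292, 0.0127, 0.1791]
tool_rot: [1.631, 2.243, 0.6]
ft_force: [1.4, -0.4, 0.9]
grip_width: 0.998
grip_force: 0.0
slide [0.454, 0.122, 0.367] ang [-0.069, 0.005, -0.011] mm [113.5  30.6  91.6] t 12.0
```

```bash
python3 -m inch '[{"slide":[0.18,0.04,0.02],"angular":[-0.06,0,-0.01],"claw":1},{"slide":[0.36,0.08,0.08],"angular":[-0.06,0,-0.01],"claw":1},{"slide":[0.45,0.12,0.2],"angular":[-0.06,0,-0.01],"claw":1},{"slide":[0.45,0.12,0.3],"angular":[-0.06,0,-0.01],"claw":1},{"slide":[0.45,0.12,0.36],"angular":[-0.06,0,-0.01],"claw":1},{"slide":[0.45,0.12,0.36],"angular":[-0.06,0,-0.01],"claw":1},{"slide":[0.45,0.12,0.36],"angular":[-0.06,0,-0.01],"claw":1},{"slide":[0.45,0.12,0.36],"angular":[-0.06,0,-0.01],"claw":1}]'
python3 look.py w7; python3 fitch.py w7 -1; python3 -c "
from h import *
plan(*chute_pick(-1))"
```

```text
time: 12.8
position: [0.5631, 0.1425, 0.1185]
tool_rot: [1.606, 2.224, 0.635]
ft_force: [0.2, -0.6, 0.5]
grip_width: 0.998
grip_force: 0.0
[0.58451164 0.17902642 0.06694474 0.32221889] 5083 0.0005355442923969111
slide [0.002, -0.007, 0.252] ang [-0.001, 0.003, 0.001] mm [ 0.5 -1.7 63. ] t 12.85
```

```bash
python3 -m inch '[{"slide":[0.004,-0.004,0.06],"angular":[0,0,0],"claw":1},{"slide":[0.004,-0.004,0.14],"angular":[0,0,0],"claw":1},{"slide":[0.004,-0.004,0.2],"angular":[0,0,0],"claw":1},{"slide":[0.004,-0.004,0.235],"angular":[0,0,0],"claw":1},{"slide":[0.004,-0.004,0.25],"angular":[0,0,0],"claw":1},{"slide":[0.004,-0.004,0.25],"angular":[0,0,0],"claw":1},{"slide":[0.004,-0.004,0.25],"angular":[0,0,0],"claw":1},{"slide":[0.004,-0.004,0.25],"angular":[0,0,0],"claw":1}]'; python3 -c "
from h import *
plan(*chute_pick(-1))"
```

```text
time: 13.65
position: [0.5924, 0.1538, 0.064]
tool_rot: [1.606, 2.226, 0.635]
ft_force: [-0.2, 0.1, -0.1]
grip_width: 0.999
grip_force: 0.0
slide [-0.004, 0.001, 0.0] ang [-0.003, 0.003, 0.002] mm [-0.9  0.3  0.1] t 13.65
```

```bash
python3 -m inch '[{"slide":[-0.003,0,0],"angular":[0,0,0],"claw":0.5},{"slide":[-0.003,0,0],"angular":[0,0,0],"claw":0.4},{"slide":[-0.003,0,0],"angular":[0,0,0],"claw":0.3},{"slide":[-0.003,0,0],"angular":[0,0,0],"claw":0.2},{"slide":[-0.003,0,0],"angular":[0,0,0],"claw":-0.2},{"slide":[-0.003,0,0],"angular":[0,0,0],"claw":-1},{"slide":[-0.003,0,0],"angular":[0,0,0],"claw":-1},{"slide":[-0.003,0,0],"angular":[0,0,0],"claw":-1}]' 40
python3 -m inch '[{"slide":[0,0,-0.03],"angular":[0,0,0],"claw":-1},{"slide":[0,0,-0.09],"angular":[0,0,0],"claw":-1},{"slide":[0,0,-0.17],"angular":[0,0,0],"claw":-1},{"slide":[0,0,-0.27],"angular":[0,0,0],"claw":-1},{"slide":[0,0,-0.37],"angular":[0,0,0],"claw":-1},{"slide":[0,0,-0.47],"angular":[0,0,0],"claw":-1},{"slide":[0,0,-0.57],"angular":[0,0,0],"claw":-1},{"slide":[0,0,-0.6],"angular":[0,0,0],"claw":-1},{"slide":[0,0,-0.6],"angular":[0,0,0],"claw":-1},{"slide":[0,0,-0.6],"angular":[0,0,0],"claw":-1}]'; python3 look.py w8
python3 - <<'E'
from h import *;from bench import ctrl
s=ctrl.get_state();T=R.from_rotvec(s["tool_rot"]).as_matrix()
L=((np.load("w8.npy")-s["position"])@T).reshape(-1,3);L=L[np.isfinite(L).all(1)]
f=lambda v,p:cyl(p,np.array([v[0],v[2],v[1]]),np.array([0,1.,0]))
x=np.array([0,-.002,0])
for k in(.012,.006,.004):
    b=L[(abs(f(x,L))<k)&(abs(L[:,1])<.024)];x=least_squares(f,x,args=(b,),loss="soft_l1",f_scale=.002).x
print("sleeve in tool x,z,y",x,len(b),np.median(abs(f(x,b))))
plan(*cradle_place(0,.1126,.1))
E
```

```text
time: 14.45
position: [0.5924, 0.1531, 0.0632]
tool_rot: [1.606, 2.227, 0.633]
ft_force: [0.0, -0.0, 1.2]
grip_width: 0.632
grip_force: 40.0
time: 15.45
position: [0.5166, 0.128, 0.1892]
tool_rot: [1.607, 2.228, 0.631]
ft_force: [-0.2, 0.5, -2.6]
grip_width: 0.625
grip_force: 40.0
sleeve in tool x,z,y [ 0.00060168 -0.0029651   0.00384735] 5590 0.00030232670848590396
slide [-1.301, -0.309, -0.29] ang [1.055, -0.068, 0.256] mm [-325.3  -77.3  -72.4] t 15.5
```

```bash
python3 -m inch '[{"slide":[-0.08,-0.02,-0.05],"angular":[0.1,-0.01,0.03],"claw":-1},{"slide":[-0.2,-0.05,-0.11],"angular":[0.3,-0.02,0.07],"claw":-1},{"slide":[-0.35,-0.09,-0.17],"angular":[0.5,-0.04,0.12],"claw":-1},{"slide":[-0.52,-0.13,-0.22],"angular":[0.7,-0.05,0.17],"claw":-1},{"slide":[-0.66,-0.16,-0.26],"angular":[0.9,-0.06,0.21],"claw":-1},{"slide":[-0.75,-0.18,-0.28],"angular":[1,-0.07,0.25],"claw":-1},{"slide":[-0.8,-0.19,-0.28],"angular":[1,-0.07,0.25],"claw":-1},{"slide":[-0.8,-0.19,-0.28],"angular":[1,-0.07,0.25],"claw":-1},{"slide":[-0.8,-0.19,-0.28],"angular":[1,-0.07,0.25],"claw":-1}]'; python3 -c "
from h import *
plan(*cradle_place(-.0003,.1126,.08,.0051))"
```

```text
time: 16.4
position: [0.5062, -0.0846, 0.2242]
tool_rot: [1.993, 2.405, 0.039]
ft_force: [-0.2, 0.7, -2.8]
grip_width: 0.629
grip_force: 40.0
slide [-0.518, -0.044, 0.136] ang [0.058, -0.004, 0.007] mm [-129.6  -11.    34. ] t 16.4
```

```bash
python3 -m inch '[{"slide":[-0.08,-0.005,0],"angular":[0.055,0,0.007],"claw":-1},{"slide":[-0.2,-0.02,0.02],"angular":[0.055,0,0.007],"claw":-1},{"slide":[-0.34,-0.03,0.06],"angular":[0.055,0,0.007],"claw":-1},{"slide":[-0.44,-0.04,0.1],"angular":[0.055,0,0.007],"claw":-1},{"slide":[-0.5,-0.044,0.13],"angular":[0.055,0,0.007],"claw":-1},{"slide":[-0.518,-0.044,0.136],"angular":[0.055,0,0.007],"claw":-1},{"slide":[-0.518,-0.044,0.136],"angular":[0.055,0,0.007],"claw":-1},{"slide":[-0.518,-0.044,0.136],"angular":[0.055,0,0.007],"claw":-1}]'; python3 -c "
from h import *
plan(*cradle_place(-.0003,.1126,.006,.0051))"
```

```text
time: 17.2
position: [0.5215, -0.2127, 0.1913]
tool_rot: [2.006, 2.416, 0.006]
ft_force: [-0.8, 1.2, -2.6]
grip_width: 0.63
grip_force: 40.0
slide [-0.004, -0.006, 0.302] ang [0.007, -0.004, 0.004] mm [-1.  -1.5 75.6] t 17.2
```

```bash
python3 -m inch '[{"slide":[0,-0.004,0.05],"angular":[0.006,-0.003,0.002],"claw":-1},{"slide":[0,-0.004,0.12],"angular":[0.006,-0.003,0.002],"claw":-1},{"slide":[0,-0.004,0.19],"angular":[0.006,-0.003,0.002],"claw":-1},{"slide":[0,-0.004,0.24],"angular":[0.006,-0.003,0.002],"claw":-1},{"slide":[0,-0.004,0.28],"angular":[0.006,-0.003,0.002],"claw":-1},{"slide":[0,-0.004,0.298],"angular":[0.006,-0.003,0.002],"claw":-1},{"slide":[0,-0.004,0.298],"angular":[0.006,-0.003,0.002],"claw":-1},{"slide":[0,-0.004,0.298],"angular":[0.006,-0.003,0.002],"claw":-1},{"slide":[0,-0.004,0.298],"angular":[0.006,-0.003,0.002],"claw":-1}]'; python3 -c "
from h import *
plan(*cradle_place(-.0003,.1126,0,.0051))"
```

```text
time: 18.1
position: [0.5208, -0.2151, 0.1172]
tool_rot: [2.01, 2.412, -0.0]
ft_force: [0.2, 0.4, -2.0]
grip_width: 0.627
grip_force: 40.0
slide [0.006, -0.0, 0.03] ang [0.002, 0.003, -0.003] mm [ 1.5 -0.1  7.5] t 18.1
```

```bash
python3 -m inch '[{"slide":[0.006,0,0],"angular":[0,0.002,-0.002],"claw":-1},{"slide":[0.006,0,0.006],"angular":[0,0.002,-0.002],"claw":-1},{"slide":[0.006,0,0.012],"angular":[0,0.002,-0.002],"claw":-1},{"slide":[0.006,0,0.018],"angular":[0,0.002,-0.002],"claw":-1},{"slide":[0.006,0,0.023],"angular":[0,0.002,-0.002],"claw":-1},{"slide":[0.006,0,0.025],"angular":[0,0.002,-0.002],"claw":-1},{"slide":[0.006,0,0.025],"angular":[0,0.002,-0.002],"claw":-1},{"slide":[0.006,0,0.025],"angular":[0,0.002,-0.002],"claw":-1}]';  python3 -c "
from h import *
plan(*cradle_place(-.0003,.1126,0,.0051))"; python3 -m inch '[{"slide":[0,0,0.002],"angular":[0,0,0],"claw":-1},{"slide":[0,0,0.003],"angular":[0,0,0],"claw":-1},{"slide":[0,0,0.003],"angular":[0,0,0],"claw":-1}]'; python3 -c "
from h import *
plan(*cradle_place(-.0003,.1126,0,.0051))"
```

```text
time: 18.9
position: [0.5199, -0.2134, 0.1102]
tool_rot: [-2.01, -2.414, 0.0]
ft_force: [0.2, 0.2, -2.5]
grip_width: 0.628
grip_force: 40.0
slide [-0.001, 0.002, 0.002] ang [-0.001, -0.0, -0.001] mm [-0.3  0.5  0.5] t 18.9
time: 19.2
position: [0.5201, -0.2136, 0.1099]
tool_rot: [-2.01, -2.414, 0.0]
ft_force: [-1.4, -1.4, 1.1]
grip_width: 0.625
grip_force: 40.0
slide [-0.0, 0.001, 0.001] ang [-0.0, 0.0, -0.001] mm [-0.1  0.3  0.2] t 19.2
```

Contact at the expected height. One small press, then release and retreat.

```bash
python3 -m inch '[{"slide":[0,0,0.0015],"angular":[0,0,0],"claw":-1},{"slide":[0,0,0.0015],"angular":[0,0,0],"claw":-1},{"slide":[0,0,0.001],"angular":[0,0,0],"claw":0.3},{"slide":[0,0,0.001],"angular":[0,0,0],"claw":0.4},{"slide":[0,0,0.001],"angular":[0,0,0],"claw":0.6},{"slide":[0,0,0.001],"angular":[0,0,0],"claw":0.8},{"slide":[0,0,0],"angular":[0,0,0],"claw":1},{"slide":[0,0,0],"angular":[0,0,0],"claw":1},{"slide":[0,0,0],"angular":[0,0,0],"claw":1}]' 10
python3 -m inch '[{"slide":[0,0,-0.04],"angular":[0,0,0],"claw":1},{"slide":[0,0,-0.12],"angular":[0,0,0],"claw":1},{"slide":[0,0,-0.24],"angular":[0,0,0],"claw":1},{"slide":[-0.04,0,-0.36],"angular":[0,0,0],"claw":1},{"slide":[-0.08,0,-0.46],"angular":[0,0,0],"claw":1},{"slide":[-0.12,0,-0.5],"angular":[0,0,0],"claw":1},{"slide":[-0.12,0,-0.5],"angular":[0,0,0],"claw":1},{"slide":[-0.12,0,-0.5],"angular":[0,0,0],"claw":1}]'; python3 look.py w9
python3 - <<'E'
from h import *
W=np.load("w9.npy").reshape(-1,3);W=W[np.isfinite(W).all(1)];W=W[(W[:,2]>.04)&(W[:,2]<.15)]
M=yawm(CRY)
for o in([0,0,.1126],[0,.023,.0728],[0,-.023,.0728],[0,.046,.033]):
    f=lambda v,p:cyl(p,v[:3],yawm(v[3])[:,0])
    x=np.r_[CR+M@np.array(o),CRY]
    for k in(.01,.006,.004):
        b=W[abs(f(x,W))<k];x=least_squares(f,x,args=(b,),loss="soft_l1",f_scale=.002).x
    print(o,np.round(M.T@(x[:3]-CR),4),x[3].round(3),len(b))
from bench import ctrl
im=ctrl.get_image("scene");cv2.imwrite("pics/s9.png",im["color"][:,:,::-1])
E
```

```text
time: 20.1
position: [0.52, -0.2134, 0.1095]
tool_rot: [-2.01, -2.414, 0.0]
ft_force: [0.0, -0.7, 0.8]
grip_width: 0.985
grip_force: 0.0
time: 20.9
position: [0.5249, -0.2427, 0.2334]
tool_rot: [-2.009, -2.412, 0.001]
ft_force: [-0.4, 0.8, -0.0]
grip_width: 0.997
grip_force: 0.0
[0, 0, 0.1126] [-0.      0.0005  0.1124] 0.18 3164
[0, 0.023, 0.0728] [-0.0001  0.0238  0.0729] 0.184 1522
[0, -0.023, 0.0728] [-0.0002 -0.0224  0.0728] 0.186 584
[0, 0.046, 0.033] [-0.0004  0.047   0.0332] 0.183 1025
```

View pics/s9.png

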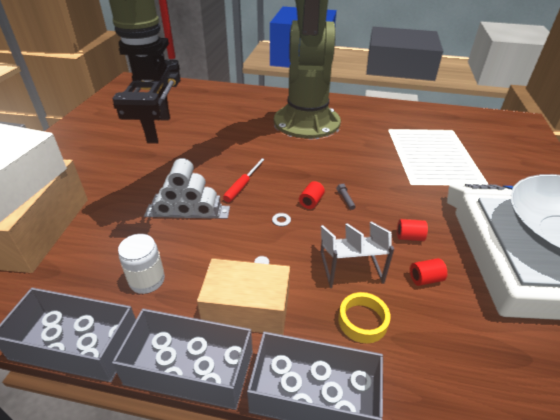

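The scene shows the pyramid complete at (183,185), the chute empty at (357,245), the bystanders where they were, and the gripper clear.

```bash
python3 -c "
from bench import ctrl
print(ctrl.close_job())"
```

```text
the job is handed in; nothing more can be done
None
```

The pyramid is finished and handed in at about 21 s: sleeve_a is in the gap and sleeve_b on top, both released, with their ends lined up to within about 1 mm of the others and nothing else visibly disturbed.

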